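# Turn the specimen jar to the label reader and fold the light shade down

### The job

Turn the amber specimen jar in its leaning rest, without lifting it out, until its barcode label squarely faces the reader's window beside it, and leave the jar resting fully down in the rest. Then fold the reader's hinged light shade across the jar, all the way to its stop. Leave everything else on the bench where it stands.

Things in the scene. Friction and masses are not known exactly. Their poses are not given: they have to be found in the camera images.
- cradle: leaning jar rest, fixed: foot plate 60 x 60 mm and, on the -x side, a V trough 85 mm long under the jar. Origin: centre of the foot plate's upper face, on the jar's axis, 50 mm above the bench. z is the jar's axis, leaning 30 deg from vertical, top end towards the robot; y points from jar to reader head; x is the open upper side (forward, up). All round the jar above z = 110 mm is clear
- jar: amber jar, loose, about 300 g: body 52 mm across, 105 mm high, white lid 48 mm across up to 150 mm, and a 4 mm high dark rib (22 x 8 mm) on the lid from centre to rim, over the label. Origin: centre of the underside; z along its axis; x points to the label. Starts turned 50 to 180 deg away from the reader, either way
- mark (a point): centre of the jar's label (paper with black bars, 34 x 60 mm, on the glass), 55 mm above the jar's underside, 26 mm from its axis
- window (a point): centre of the reader's dark window, 40 x 60 mm, facing the jar (-y of the rest); in the rest's frame at (0, 48, 55) mm. The white reader head behind it fills x -27..33, y 50..100, z 0..92 mm of that frame
- shade (a joint): light shade: stiff grey panel hinged on the reader head; angle in rad: 0 folded across the jar against its stop, 1.57 standing straight out along the rest's x. Hinge line parallel to the rest's z, at x 40, y 52 mm in its frame. Stiff hinge: stays where it is left, takes 2 N at the tab
- shade_tab (a point): centre of the shade's push tab, 67 mm from the hinge line, at z 97 mm of the rest's frame. The panel is 4 mm thick, reaches 84 mm from the hinge line and spans z 15 to 85 mm; the tab, in the same plane, rises above it to z 109 mm, 50 to 84 mm from the hinge line. Folded, the shade clears the jar by 12 mm
- plain_jar: bystander: low amber jar without label, 52 mm across, 80 mm high, loose; origin at its underside. Leave it alone
- beaker: bystander: glass beaker 68 mm across, 85 mm high, loose; origin at its underside. Leave it alone
- reagent: bystander: white bottle 72 mm across, 170 mm high, loose; origin at its underside. Leave it alone
- wipes: bystander: white tub 84 mm across, 150 mm high, loose; origin at its underside. Leave it alone
Not all that is in view belongs to the job. Leave any blue or yellow look-alike of the jar alone.

How it is judged:
On the way, in this order (a step that is already met when the one before it is completed fails the run):
1. the label faces the window, jar down in its rest (angle between the x axis of jar and the y axis of cradle, either way round below 0.22 rad and distance between mark and window below 0.045 m and z of jar in the frame of cradle below 0.006 m and angle between the z axis of jar and the z axis of cradle, either way round below 0.08 rad), for 0.2 s.
2. the shade is folded to its stop (value of joint shade below 0.1 rad), for 0.2 s.
At the end, for the whole second after the job is handed in: the label side points to the reader's window within 0.22 rad (label centre within 45 mm of the window's centre), the jar is fully down (underside within 6 mm of the foot plate) and in line with the rest within 0.08 rad, at rest, and the shade is within 0.1 rad of its stop (all of step 1 and value of joint shade below 0.1 rad and linear speed of jar below 0.02 m/s and angular speed of jar below 0.2 rad/s); the robot touches nothing.
It fails at once if the jar is lifted out of its rest (more than 30 mm) (distance between jar and cradle above 0.03 m).
It fails at once if another loose thing on the bench is moved (more than 30 mm) (distance of any of plain_jar, beaker, reagent, wipes from where it was at the start of the episode above 0.03 m).
It also fails if it takes over 58 s, if anything falls off the work surface, if the arm or the gripper's body presses on something with over 40 N, if the wrist force passes 120 N, or if a joint passes its speed limit or range.

### The arm

A 6-joint arm with a two-finger parallel gripper is mounted at the origin on the work surface. World frame = base frame: x ahead of the robot, y to its left, z up, the work surface at z = 0. Lengths are in m, angles in rad, forces in N, time in s.
With the tool pointing down it reaches from about 0.275 to 0.875 m from the base axis. Payload 12.5 kg.
Tool frame: the origin (TCP) lies at the very end of the fingers, on their centre line; the grasp point (between the pads) lies 19 mm behind it; z points along the fingers, y is the line along which they close (so a half turn about z gives the same grasp; the last joint's range is limited). The gripper opens to 85 mm and grips with 20 to 120 N. Pads are 22 mm wide; open, the fingers measure 114 mm over their backs; the gripper's body (76 mm by 85 mm) begins 54 mm behind the grasp point. The pads swing forward as they close: fully open they stand 13 mm farther back than shut.
Start: joints at [1.18, 0.351, 1.652, -0, 1.139, -0.085], TCP at [0.166, 0.524, 0.231] pointing down, gripper open.
Joint ranges: [-2.75, 2.75], [-0.79, 2.1], [0.01, 2.65], [-1.57, 4.71], [0.07, 3.14], [-2.87, 2.87]. Speed limits (rad/s): [2.22, 2.22, 2.79, 3.14, 3.14, 3.14].

### API

Orientations are given as [roll, pitch, yaw] about the fixed x, y, z axes, in that order (R = Rz(yaw) Ry(pitch) Rx(roll)).
In Python, from cell import manip, viewer gives the robot as it stands.
- The arm moves only by the shell command python3 -m inch 'ROWS'. ROWS is JSON, a list of rows, each a list of 7 numbers: the turn, a rotation vector about the tool's x, y, z in degrees, then the shift along the tool's x, y, z in m, then the opening, from -1 (shut) to 1 (fully open). A call has 1 to 12 rows; each row is the pose to reach, as a shift and turn from the pose commanded when the call began, along the tool's axes at that moment; what a row does not reach only later rows make up. A row lasts 1/8 s, in which the tool goes at most 62.5 mm and 10.7 degrees, less where a joint would pass 70% of its speed; a pose out of reach is approached as far as the arm can. A call with a gripper value outside its range is refused whole. The fingers move at their own pace and stop on an object; the grip force is fixed at half the most. Time passes only in rows, so rows that repeat a pose let the fingers close. It gives the time, the measured TCP pose, the force, the opening and the grip force at its end, in the units of the state.
- manip.sense(): the state, without advancing time (a new reading comes with each control period).
- viewer.capture(name): name is "side" or "top"; returns the picture (420x560x3 uint8, red, green, blue); there is no depth.
- viewer.camera_info(name): a dict with "vertical_fov" (degrees; the focal length in pixels is half the picture's height over the tangent of half this angle, whatever the lens; pixels are square), "cx", "cy" (the principal point, pixels), "xyz" and "orientation" of the camera in the world. Camera axes: x right, y up, looking along -z (the intrinsics and any distortion apply to the point x, -y, -z); pixel columns grow to the right and rows downward; lengths in m; the calibration is good to about 2 mm. A picture is of the moment at which its call begins. camera_info takes no time and is no camera call.
- manip.hand_in(): hands the job in; it is judged then, once.
The state is a dict: "t": time; "joint_positions": joint angles; "joint_velocities": joint speeds; "tau": joint torques, N m; "ee_pos": TCP position; "eef_rot": TCP orientation; "ft_force": force on the tool from outside, world axes, zero at the start; "torque": the same for the moment, N m; "gripper_width": finger opening in m; "grasp_force": force on a finger pad.
Only numpy, scipy, OpenCV 4.12 (cv2) and the standard library are available. Lean on these libraries where they do the work, as an engineer would, in place of code of your own. Each camera call takes 0.05 s, during which the arm holds its last target. There are 200 camera calls.

## Working session

There is one attempt and no reset: what is moved stays moved. The work goes in short steps, Python scripts to look and compute and a shell command to move; the robot and the scene stay as the last step left them, time stands still between calls to the robot, and variables do not carry over. Pictures are saved under pics/ and viewed, at most 12 in all, crops included, and the job is handed in when it is done.

```bash
mkdir -p pics
python3 - <<'E'
from cell import manip, viewer
import cv2
for n in("top","side"):
    i=viewer.capture(n); cv2.imwrite(f"pics/{n}0.png",i[:,:,::-1]); print(n,viewer.camera_info(n))
print(manip.sense())
E
```

```text
top {'vertical_fov': 50.09949642048262, 'cx': 277.0476281533488, 'cy': 213.37339293636003, 'xyz': array([0.2591852 , 0.14350264, 1.42529862]), 'orientation': array([ 2.06287492e-01,  1.19053058e-03, -1.46453147e+00])}
side {'vertical_fov': 48.42029802482514, 'cx': 276.018478088071, 'cy': 208.6159529551705, 'xyz': array([ 0.07399946, -0.95064296,  1.22108191]), 'orientation': array([ 0.82221345, -0.00959593, -0.3931027 ])}
{'t': 0.1, 'joint_positions': array([ 1.18041912e+00,  3.51202695e-01,  1.65237942e+00,  1.68095434e-05,
        1.13912774e+00, -8.46089832e-02]), 'joint_velocities': array([-0.00047399, -0.00326528, -0.00045156,  0.00188755,  0.00043408,
        0.00144465]), 'tau': array([ 1.35445935e-04, -5.06826532e+01, -2.91877770e+01, -1.16550555e-04,
        2.61065637e-03, -2.69979955e-05]), 'ee_pos': array([0.16542032, 0.52420374, 0.23079378]), 'eef_rot': array([-3.14048074e+00, -1.09617568e-04,  2.83581733e+00]), 'ft_force': array([-0.47033191,  0.23471013,  0.40756328]), 'torque': array([-0.02061355, -0.03972526,  0.01490424]), 'grasp_force': 0.0, 'gripper_width': 0.08530736298436094}
```

View pics/top0.png

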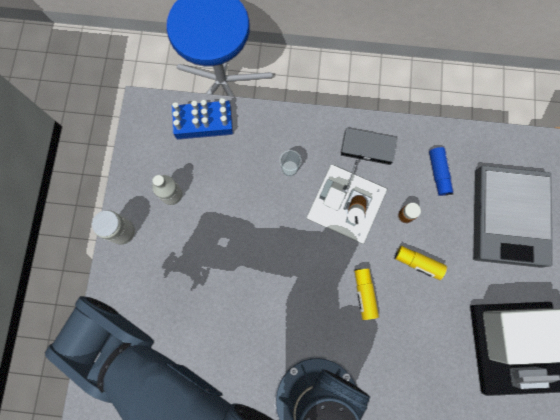

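View pics/side0.png

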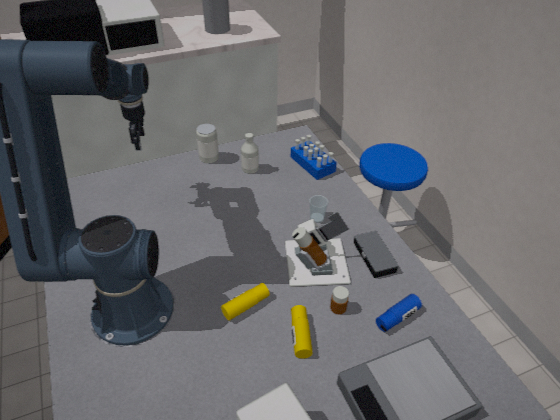

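Top view: the jar in its rest on the white plate is at (357,207), with the reader head at (335,195) and the shade at about (354,172). In the side view the jar is at (312,245).

Possible confusions:
- plain amber jar: top (409,212), side (340,300)
- yellow jars: top (420,263) and (366,293)
- blue tube: top (441,170)

I choose the amber jar in the rest on the white plate and will check it in a close crop.

Run:
```python
import cv2,numpy as np
a=cv2.imread("pics/top0.png")[155:245,300:390]; b=cv2.imread("pics/side0.png")[205:295,275:365]
o=np.hstack([cv2.resize(k,(400,400),interpolation=cv2.INTER_CUBIC) for k in(a,b)])
cv2.imwrite("pics/crop0.png",o)
```

```text
(no output)
```

View pics/crop0.png

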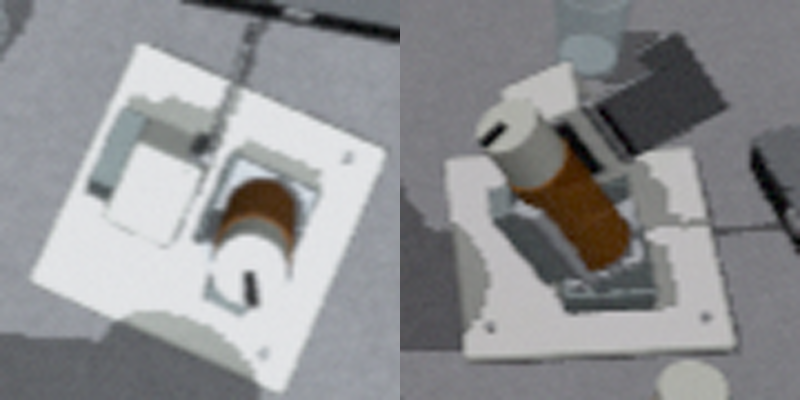

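The crop confirms the choice. It is amber glass with a white lid and a dark rib, in the grey rest beside the white head with the dark window. In the top view the rib runs towards the robot, from crop (246,272) to (253,305), so the label faces down into the trough. The shade stands out, at side-crop (665,95).

```bash
cat > h.py <<'E'
import numpy as np
from scipy.spatial.transform import Rotation as R
from cell import manip, viewer
def cam(n):
    c=viewer.camera_info(n); return R.from_euler('xyz',c['orientation']).as_matrix(),np.array(c['xyz']),210/np.tan(np.radians(c['vertical_fov']/2)),c['cx'],c['cy']
def ray(n,u,v):
    M,p,f,cx,cy=cam(n); d=M@np.array([(u-cx)/f,-(v-cy)/f,-1]); return p,d/np.linalg.norm(d)
def plane(n,uv,p0,nrm):
    p,d=ray(n,*uv); return p+d*((np.array(p0)-p)@nrm)/(d@nrm)
def proj(n,P):
    M,p,f,cx,cy=cam(n); q=M.T@(np.array(P)-p); return np.array([cx-f*q[0]/q[2],cy+f*q[1]/q[2]])
def tri(a,b):
    p,d=ray('top',*a);q,e=ray('side',*b)
    s=np.linalg.lstsq(np.c_[d,-e],q-p,rcond=None)[0]; A=p+s[0]*d;B=q+s[1]*e
    return (A+B)/2,np.linalg.norm(A-B)
T=lambda x,y:(300+(x+.5)/4.4444-.5,155+(y+.5)/4.4444-.5)
S=lambda x,y:(275+(x-400+.5)/4.4444-.5,205+(y+.5)/4.4444-.5)
E
python3 - <<'E'
from h import *
import cv2
s=manip.sense(); print("tcp side px",proj('side',s['ee_pos']))
ez=np.array([0,0,1.])
C=[plane('top',T(*c),[0,0,.01],ez)[:2] for c in [(140,45),(385,150),(280,390),(32,280)]]
print(np.round(C,4))
for i in range(4):
    d=C[(i+1)%4]-C[i]; print(np.linalg.norm(d),np.degrees(np.arctan2(d[1],d[0])))
a=T(252,268); b=S(506,126)
print('lid tri',tri(a,b),'lid planes',plane('top',a,[0,0,.18],ez),plane('side',b,[0,0,.18],ez))
# rib by mask
for n,crop in(('top',(205,230,345,370)),('side',(222,245,285,312))):
    i=cv2.imread(f'pics/{n}0.png'); r0,r1,c0,c1=crop
    m=(i.max(2)<70).astype(np.uint8)[r0:r1,c0:c1]
    k,l,st,ce=cv2.connectedComponentsWithStats(m)
    for j in range(1,k):
        ys,xs=np.where(l==j); print(n,st[j,4],ce[j]+[c0,r0],xs.min()+c0,xs.max()+c0,ys.min()+r0,ys.max()+r0)
E
```

```text
tcp side px [140.97517775 145.52197155]
[[ 0.735   0.017 ]
 [ 0.6738 -0.168 ]
 [ 0.4888 -0.1035]
 [ 0.5498  0.0801]]
0.19481539329453967 -108.30379620836199
0.19598794286755042 160.77712058804335
0.1934244733302436 71.60736285478657
0.19567065939906184 -18.816983409648625
lid tri (array([ 0.5352159 , -0.05002082,  0.1826234 ]), np.float64(0.0033013128669829267)) lid planes [ 0.53745746 -0.05082799  0.18      ] [ 0.53463325 -0.04775936  0.18      ]
top 5 [356. 220.] 356 356 218 222
side 9 [295.22222222 235.22222222] 293 297 233 237
side 5 [310.6 233.8] 310 311 233 235
```

```bash
cat >> h.py <<'E'
psi=np.radians(-18.6)
f=np.array([np.cos(psi),np.sin(psi),0]);l=np.array([-np.sin(psi),np.cos(psi),0]);k=np.array([0,0,1.])
Cx=.8660*f+.5*k;Cz=-.5*f+.8660*k;RC=np.c_[Cx,l,Cz]
lid=np.array([.5358,-.0495,.18]); O=lid-.15*Cz
W=lambda *p:O+RC@(np.array(p)/1000)
inC=lambda P:RC.T@(np.array(P)-O)*1000
E
python3 - <<'E'
from h import *
print('O',O)
iT=lambda p:(np.array(p)-[300,155]+.5)*4.4444-.5
iS=lambda p:(np.array(p)-[275,205]+.5)*4.4444-.5+[400,0]
for nm,P in [('head',[W(x,y,92) for x,y in((33,100),(33,50),(-27,50),(-27,100))]),('foot',[W(30,30,0),W(30,-30,0)]),('lid',[W(0,0,150)]),('shade1.57',[W(124,52,109),W(124,52,15),W(40,52,85)])]:
    for p in P: print(nm,iT(proj('top',p)).round(),iS(proj('side',p)).round())
for n,uv in(('top',(356,219.5)),('top',T(249,289)),('side',(295.2,235.2)),('side',S(490,135))):
    q=inC(plane(n,uv,W(0,0,154),Cz)); print('rib',n,q.round(1),np.degrees(np.arctan2(q[1],q[0])))
for uv in [S(680,33),S(728,104),S(640,158)]:
    print('shade pt on plane y=52',inC(plane('side',uv,W(0,52,0),l)).round())
# goal tool pose: z=-Cz, compare with current
s=manip.sense(); Rt=R.from_euler('xyz',s['eef_rot']).as_matrix()
for roll in range(-180,181,30):
    a=np.radians(roll); x=np.cos(a)*Cx+np.sin(a)*l; Rg=np.c_[x,np.cross(-Cz,x),-Cz]
    rv=R.from_matrix(Rt.T@Rg).as_rotvec(degrees=True); print(roll,rv.round(1))
print(Rt.T@(W(0,0,200)-s['ee_pos']),W(0,0,200))
E
```

```text
O [ 0.60688263 -0.07342195  0.0501    ]
head [135. 141.] [569.  59.]
head [205. 172.] [578. 107.]
head [168. 251.] [505. 138.]
head [ 99. 221.] [498.  91.]
foot [238. 158.] [632. 200.]
foot [317. 192.] [644. 261.]
lid [250. 270.] [509. 127.]
shade1.57 [259.  50.] [681.  41.]
shade1.57 [264.  27.] [733. 118.]
shade1.57 [207. 159.] [590. 107.]
rib top [ -9.5  -5.1 154. ] -151.7682089289932
rib top [-10.3  -4.4 154. ] -157.05757062160652
rib side [-12.   -5.3 154. ] -156.25059378678577
rib side [-13.   -3.8 154. ] -163.64486163318423
shade pt on plane y=52 [126.  52. 117.]
shade pt on plane y=52 [127.  52.  31.]
shade pt on plane y=52 [47. 52. 15.]
-180 [  0.2 -30.    1.1]
-150 [  8.1 -29.2 -28.2]
-120 [ 15.9 -27.  -57.5]
-90 [ 23.6 -23.3 -86.7]
-60 [  31.3  -17.8 -115.7]
-30 [  38.9  -10.1 -144.5]
0 [  46.3    0.3 -172.8]
30 [-39.1 -10.8 146.6]
60 [-31.3 -18.4 117.8]
90 [-23.4 -23.8  88.8]
120 [-15.5 -27.3  59.6]
150 [ -7.6 -29.4  30.4]
180 [  0.2 -30.    1.1]
[-0.500908   -0.43511555  0.00792269] [ 0.51210579 -0.04152602  0.2233    ]
```

```bash
python3 -m inch '[[15.9,-27,-57.5,-0.486,-0.435,-0.018,1],[15.9,-27,-57.5,-0.486,-0.435,-0.018,1],[15.9,-27,-57.5,-0.486,-0.435,-0.018,1],[15.9,-27,-57.5,-0.486,-0.435,-0.018,1],[15.9,-27,-57.5,-0.486,-0.435,-0.018,1],[15.9,-27,-57.5,-0.486,-0.435,-0.018,1],[15.9,-27,-57.5,-0.486,-0.435,-0.018,1],[15.9,-27,-57.5,-0.486,-0.435,-0.018,1],[15.9,-27,-57.5,-0.486,-0.435,-0.018,1],[15.9,-27,-57.5,-0.486,-0.435,-0.018,1],[15.9,-27,-57.5,-0.486,-0.435,-0.018,1],[15.9,-27,-57.5,-0.486,-0.435,-0.018,1]]'
cat > st.py <<'E'
# state in the rest frame; args: roll x y z goal -> rotvec(deg), shift in tool axes
from h import *
import sys
s=manip.sense(); Rt=R.from_euler('xyz',s['eef_rot']).as_matrix(); A=RC.T@Rt
print('t',s['t'],'C pos',inC(s['ee_pos']).round(1),'roll',np.degrees(np.arctan2(A[1,0],A[0,0])).round(1),'tilt',np.degrees(np.arccos(-A[2,2])).round(2),'J',s['joint_positions'].round(2),'F',(RC.T@s['ft_force']).round(1),'w',round(s['gripper_width'],4),'g',s['grasp_force'])
if len(sys.argv)>1:
    r,x,y,z=map(float,sys.argv[1:]); a=np.radians(r); X=np.cos(a)*Cx+np.sin(a)*l; G=np.c_[X,np.cross(-Cz,X),-Cz]
    print('turn',R.from_matrix(Rt.T@G).as_rotvec(degrees=True).round(2),'shift',(Rt.T@(W(x,y,z)-s['ee_pos'])).round(4))
E
python3 st.py -122 0 0 200
```

```text
t: 1.6
ee_pos: [0.4984, -0.0384, 0.249]
eef_rot: [-2.679, 0.253, -2.363]
ft_force: [-0.6, 0.4, -1.4]
gripper_width: 0.0853
grasp_force: 0.0
t 1.6 C pos [  0.7  -1.4 229.3] roll -120.2 tilt 0.39 J [-0.11  0.04  2.09 -0.22  0.51 -2.24] F [-1.3  0.2 -0.8] w 0.0853 g 0.0
turn [-0.01 -0.08  1.82] shift [-0.0009  0.0013  0.0293]
```

```bash
python3 -m inch '[[0,0,0,-0.001,0.001,0.03,1],[0,0,0,-0.001,0.001,0.06,1],[0,0,0,-0.001,0.001,0.09,1],[0,0,0,-0.001,0.001,0.115,1],[0,0,0,-0.001,0.001,0.115,1],[0,0,0,-0.001,0.001,0.115,1]]'
python3 st.py -120 0 0 113
python3 - <<'E'
from h import *
import cv2
o=[]
for n,(r,c) in(('top',(155,300)),('side',(205,265))):
    o.append(cv2.resize(viewer.capture(n)[r:r+90,c:c+90,::-1],(400,400),interpolation=cv2.INTER_CUBIC))
cv2.imwrite('pics/grasp1.png',np.hstack(o))
E
```

```text
t: 2.35
ee_pos: [0.5524, -0.053, 0.1501]
eef_rot: [-2.678, 0.253, -2.359]
ft_force: [-0.2, 0.3, -0.2]
gripper_width: 0.0855
grasp_force: 0.0
t 2.35 C pos [ -0.4   2.  115.7] roll -120.0 tilt 0.38 J [-0.13  0.31  2.06 -0.36  0.27 -2.1 ] F [-0.3  0.2 -0. ] w 0.0855 g 0.0
turn [0.01 0.04 0.01] shift [ 0.0016 -0.0013  0.0027]
```

View pics/grasp1.png

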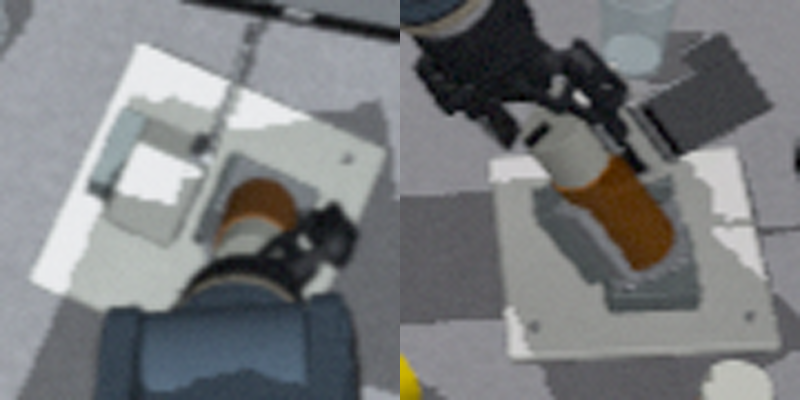

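The open fingers straddle the lid: one at side-crop (600,90), the other behind the lid at (500,120). Now I'll close on it.

```bash
python3 -m inch '[[0,0,0,0.001,-0.001,0,-0.2],[0,0,0,0.001,-0.001,0,-1],[0,0,0,0.001,-0.001,0,-1],[0,0,0,0.001,-0.001,0,-1],[0,0,0,0.001,-0.001,0,-1],[0,0,0,0.001,-0.001,0,-1]]'
python3 st.py -120 0 0 113
```

```text
t: 3.2
ee_pos: [0.5524, -0.0548, 0.1502]
eef_rot: [-2.678, 0.253, -2.359]
ft_force: [-6.9, 4.1, 8.8]
gripper_width: 0.0466
grasp_force: 59.6
t 3.2 C pos [  0.2   0.3 115.5] roll -120.0 tilt 0.38 J [-0.14  0.31  2.06 -0.36  0.27 -2.11] F [-2.4  1.7 11.5] w 0.0466 g 59.58395719528198
turn [-0.01  0.03 -0.02] shift [ 0.0003 -0.      0.0025]
```

```bash
python3 -m inch '[[0,0,8,0,0,0,-1],[0,0,16,0,0,0,-1],[0,0,25,0,0,0,-1],[0,0,34,0,0,0,-1],[0,0,43,0,0,0,-1],[0,0,52,0,0,0,-1],[0,0,61,0,0,0,-1],[0,0,70,0,0,0,-1],[0,0,79,0,0,0,-1],[0,0,88,0,0,0,-1],[0,0,97,0,0,0,-1],[0,0,105,0,0,0,-1]]'
python3 -m inch '[[0,0,8,0,0,0,-1],[0,0,8,0,0,0,-1],[0,0,8,0,0,0,-1]]'
python3 st.py 127 0 0 113
python3 - <<'E'
from h import *
import cv2
o=[]
for n,(r,c) in(('top',(155,300)),('side',(205,265))):
    i=viewer.capture(n)[:,:,::-1]; cv2.imwrite(f'pics/{n}2.png',i)
    o.append(cv2.resize(i[r:r+90,c:c+90],(400,400),interpolation=cv2.INTER_CUBIC))
cv2.imwrite('pics/turn1.png',np.hstack(o))
E
```

```text
t: 4.7
ee_pos: [0.5527, -0.0555, 0.1506]
eef_rot: [2.752, 0.36, 1.955]
ft_force: [-4.5, -3.7, 10.2]
gripper_width: 0.0464
grasp_force: 60.7
t: 5.08
ee_pos: [0.5529, -0.0553, 0.1507]
eef_rot: [2.708, 0.306, 1.823]
ft_force: [-4.7, -1.4, 9.6]
gripper_width: 0.0468
grasp_force: 60.7
t 5.075 C pos [ 9.000e-01 -1.000e-01  1.156e+02] roll 127.0 tilt 0.39 J [-0.14  0.31  2.06 -0.36  0.27 -0.14] F [ 1.3 -2.9 10.3] w 0.0468 g 60.68782925605774
turn [ 0.07  0.05 -0.04] shift [ 0.0006 -0.0007  0.0026]
```

View pics/turn1.png

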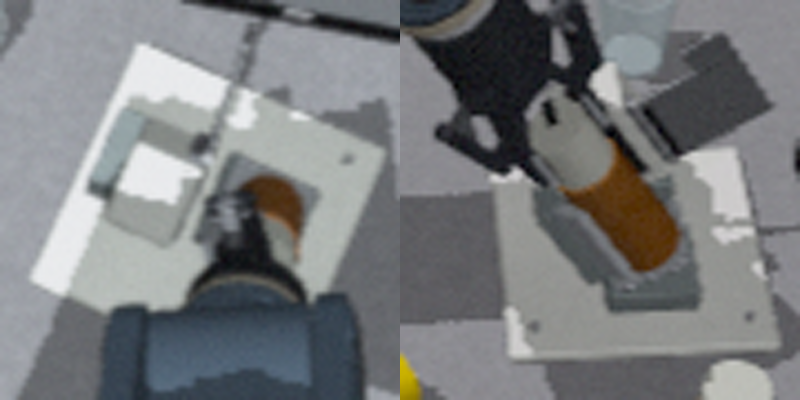

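The rib has turned with the lid and is now at side-crop (548,110), pointing towards the reader. I'll release, back out along the axis and measure.

```bash
python3 -m inch '[[0,0,0,0,0,0,0],[0,0,0,0,0,0,1],[0,0,0,0,0,0,1],[0,0,0,0,0,0,1],[0,0,0,0,0,-0.03,1],[0,0,0,0,0,-0.07,1],[0,0,0,0,0,-0.12,1],[0,0,0,0,0,-0.17,1],[0,0,0,0,0,-0.17,1],[0,0,0,0,0,-0.17,1]]'
python3 st.py
python3 - <<'E'
from h import *
import cv2
o=[]
for n,(r,c) in(('top',(155,300)),('side',(205,265))):
    i=viewer.capture(n)[:,:,::-1]; cv2.imwrite(f'pics/{n}3.png',i)
    o.append(cv2.resize(i[r:r+90,c:c+90],(400,400),interpolation=cv2.INTER_CUBIC))
cv2.imwrite('pics/turn2.png',np.hstack(o))
i=cv2.imread('pics/side3.png')
r0,c0=215,285
m=(i.max(2)<80).astype(np.uint8)[r0:250,c0:315]
kk,L,st,ce=cv2.connectedComponentsWithStats(m)
for j in range(1,kk):
    uv=ce[j]+[c0,r0]; q=inC(plane('side',uv,W(0,0,154),Cz)); print(st[j],uv,q.round(1),np.degrees(np.arctan2(q[1],q[0])))
E
```

```text
t: 6.42
ee_pos: [0.4719, -0.0279, 0.2962]
eef_rot: [2.71, 0.305, 1.824]
ft_force: [-0.2, -0.3, -1.0]
gripper_width: 0.0853
grasp_force: 0.0
t 6.425 C pos [-3.000e-01  1.000e-01  2.844e+02] roll 127.0 tilt 0.38 J [-0.09 -0.08  2.08 -0.19  0.64 -0.29] F [-0.6 -0.3 -0.8] w 0.0853 g 0.0
[11 13  3  5 12] [296.91666667 230.08333333] [ -3.9  12.6 154. ] 107.35628036611217
[25 17  5 11 29] [312.62068966 236.17241379] [ 43.7 -39.  154. ] -41.733369477055334
[11 33  2  2  3] [296.66666667 248.66666667] [-13.2 -60.8 154. ] -102.2331081666129
[14 32  9  3 18] [303.         248.38888889] [  7.2 -70.  154. ] -84.14536460853307
```

View pics/turn2.png

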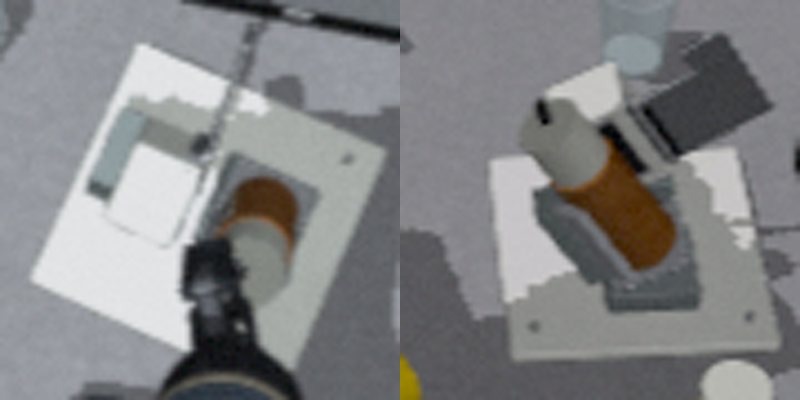

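The jar is free and sitting down in its rest. The rib is at side-crop (543,112), close to the reader direction. I'll move aside towards the shade's rear, shutting the fingers, to get a clear view from above too.

```bash
python3 st.py 90 110 110 230
```

```text
t 6.525 C pos [ -0.7  -0.  283.7] roll 127.0 tilt 0.4 J [-0.09 -0.08  2.08 -0.19  0.64 -0.29] F [ 0.4 -0.7  0.2] w 0.0854 g 0.0
turn [-1.400e-01 -3.000e-02  3.698e+01] shift [0.0213 0.1547 0.0534]
```

```bash
python3 -m inch '[[0,0,10,0.021,0.155,0.053,-1],[0,0,20,0.021,0.155,0.053,-1],[0,0,30,0.021,0.155,0.053,-1],[0,0,37,0.021,0.155,0.053,-1],[0,0,37,0.021,0.155,0.053,-1],[0,0,37,0.021,0.155,0.053,-1],[0,0,37,0.021,0.155,0.053,-1]]'
python3 st.py
python3 - <<'E'
from h import *
import cv2
o=[]
for n,(r,c) in(('top',(195,335)),('side',(210,280))):
    i=viewer.capture(n)[:,:,::-1]; cv2.imwrite(f'pics/{n}4.png',i)
    i2=np.mean([viewer.capture(n)[:,:,::-1].astype(float) for _ in range(4)],0).astype(np.uint8)
    cv2.imwrite(f'pics/{n}4m.png',i2)
    o.append(cv2.resize(i2[r:r+40,c:c+40],(400,400),interpolation=cv2.INTER_CUBIC))
cv2.imwrite('pics/turn3.png',np.hstack(o))
E
```

```text
t: 7.4
ee_pos: [0.6232, 0.037, 0.3065]
eef_rot: [2.618, 0.0, 1.247]
ft_force: [0.5, -0.3, -0.8]
gripper_width: 0.0005
grasp_force: 0.0
t 7.4 C pos [111.1 109.8 231.9] roll 90.1 tilt 0.38 J [ 0.07  0.23  1.72 -0.29  0.73  0.56] F [ 0.1 -0.2 -1. ] w 0.0005 g 0.0
```

View pics/turn3.png

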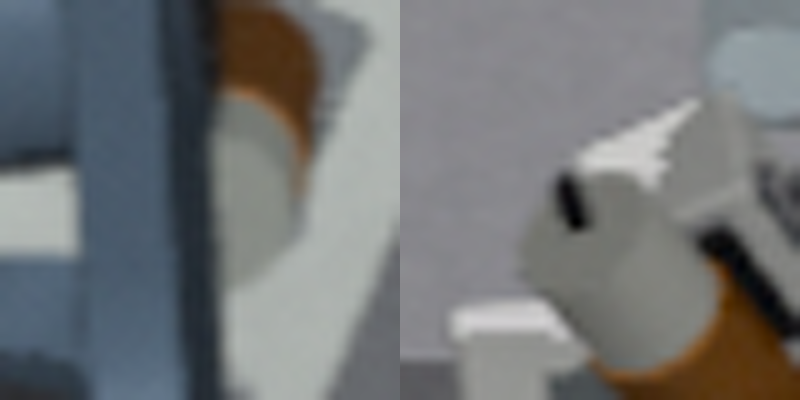

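Side crop (10x, origin (280,210)): the rib runs from its inner end at about (579,226) to the rim at about (564,177). The arm hides the rib in the top view.

Run:
```python
from h import *
import cv2
P=lambda x,y:(280+(x-400+.5)/10-.5,210+(y+.5)/10-.5)
a=inC(plane('side',P(579,226),W(0,0,154),Cz));b=inC(plane('side',P(564,177),W(0,0,154),Cz));d=b-a
print(a,b,np.degrees(np.arctan2(d[1],d[0])))
i=cv2.imread('pics/side4m.png').max(2).astype(float)[225:236,293:302]; print(i.astype(int))
w=np.clip(125-i,0,None); ys,xs=np.mgrid[225:236,293:302]
pts=np.array([inC(plane('side',(x,y),W(0,0,154),Cz))[:2] for x,y in zip(xs.ravel(),ys.ravel())]);w=w.ravel()
m=(pts*w[:,None]).sum(0)/w.sum();c=np.cov(pts.T,aweights=w);e,v=np.linalg.eigh(c);print(m,e,np.degrees(np.arctan2(v[1,1],v[0,1])))
# lid outline left/top extents predicted vs seen (crop left 520, top 170)
t=np.linspace(0,6.28,200);E=np.array([proj('side',W(24*np.cos(q),24*np.sin(q),150)) for q in t]);E=(E-[280,210]+.5)*10-.5+[400,0]
print('pred ellipse',E.min(0),E.max(0))
```

```text
[ -3.12699959   3.12647601 153.993224  ] [ -5.81723448  26.05951126 153.993224  ] 96.69069037521602
[[139 139 137 136 151 181 197 200 200]
 [140 140 138 137 147 182 200 201 201]
 [140 141 122  81 108 145 146 134 135]
 [139 130  91  26  58 103 119 117 118]
 [138 125  81  19  34  89 115 116 117]
 [133 122  89  31  17  70 104 118 116]
 [126 117  97  46   9  54  96 116 116]
 [119 117 113  86  10  48  96 117 117]
 [117 115 115 104  99 109 114 116 118]
 [116 117 115 115 116 116 116 117 116]
 [116 116 117 116 116 116 116 117 117]]
[-4.12102369 10.63375718] [25.25005387 81.97031629] 102.08953042521534
pred ellipse [526.49175245 174.32589984] [664.12865019 300.44427441]
```

```bash
python3 st.py 90 0 -170 290
```

```text
t 7.9 C pos [111.3 110.1 232. ] roll 90.0 tilt 0.38 J [ 0.07  0.23  1.72 -0.29  0.73  0.56] F [-0.2  0.2 -0.5] w -0.0001 g 0.0
turn [-0.   -0.02 -0.02] shift [-0.2802 -0.1112 -0.0581]
```

```bash
python3 -m inch '[[0,0,0,-0.06,-0.03,-0.05,-1],[0,0,0,-0.28,-0.111,-0.058,1],[0,0,0,-0.28,-0.111,-0.058,1],[0,0,0,-0.28,-0.111,-0.058,1],[0,0,0,-0.28,-0.111,-0.058,1],[0,0,0,-0.28,-0.111,-0.058,1],[0,0,0,-0.28,-0.111,-0.058,1],[0,0,0,-0.28,-0.111,-0.058,1]]' | head -2
python3 st.py
python3 - <<'E'
from h import *
import cv2
i=np.mean([viewer.capture('top')[:,:,::-1].astype(float) for _ in range(6)],0).astype(np.uint8)
cv2.imwrite('pics/top5.png',i)
o=[cv2.resize(i[195:235,335:375],(400,400),interpolation=cv2.INTER_CUBIC),cv2.resize(i[155:245,300:390],(400,400),interpolation=cv2.INTER_CUBIC)]
cv2.imwrite('pics/turn4.png',np.hstack(o))
print(i.max(2)[205:225,345:367])
E
```

```text
t: 8.9
ee_pos: [0.4163, -0.1871, 0.3014]
t 8.9 C pos [   0.6 -168.5  289.8] roll 90.1 tilt 0.39 J [-0.61 -0.13  2.11  0.23  0.67 -0.43] F [ 0.   0.7 -0.5] w 0.0854 g 0.0
[[133 116  94  86  91  99 105 103  98 103 106 109 114 115 119 123 124 109
   86  76  73  92]
 [136 102  96 112 119 105 100  96 100 107 110 114 115 117 118 119 122 129
  116  82  75 101]
 [128  97  92  96 102 100  92 101 115 124 130 129 124 120 120 120 121 121
  119 102  80  95]
 [121 113 100  95  91  98 118 136 164 184 186 181 165 149 139 127 121 120
  120 112  91  99]
 [161 173 146 109 103 148 186 213 228 230 230 230 227 220 196 161 135 122
  114 112 102 118]
 [225 224 192 140 148 205 227 232 233 232 233 233 233 232 229 218 178 138
  117 119 117 150]
 [231 227 201 171 203 229 232 233 233 232 233 233 233 233 232 231 222 180
  130 117 128 182]
 [232 227 205 188 216 226 231 232 232 233 233 233 232 233 233 232 231 216
  163 124 154 208]
 [232 229 202 142 119 173 215 219 223 229 232 232 232 233 233 232 233 228
  193 135 162 212]
 [232 226 183  95  53  69  89  99 141 195 222 229 232 232 232 232 233 231
  209 154 169 221]

[... 230 characters left out ...]
1 229 232 232 232 232 232 231
  228 207 206 231]
 [227 192 183 227 231 230 228 227 225 226 229 231 231 232 232 231 232 232
  228 220 223 231]
 [219 170 165 214 229 231 230 231 231 231 232 231 232 231 231 231 231 230
  222 220 231 233]
 [213 173 169 198 225 230 230 231 232 231 231 231 231 231 231 232 231 229
  228 231 232 232]
 [205 164 167 171 201 224 229 230 231 230 231 231 231 230 232 231 230 231
  232 233 233 233]
 [219 194 187 175 175 195 218 227 230 230 231 231 231 230 230 230 229 231
  232 233 233 233]
 [232 230 222 202 186 178 184 207 221 223 226 229 229 229 229 228 232 233
  233 234 233 232]
 [233 233 231 230 221 201 184 176 174 182 210 224 224 229 232 233 233 233
  233 233 233 233]]
```

View pics/turn4.png

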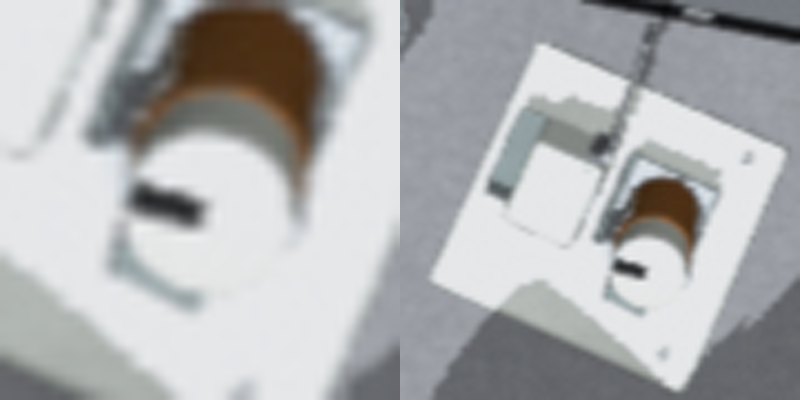

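Clear top view: the dark rib runs from its inner end at crop (200,213) to the rim at (137,194), pointing towards the reader head. I'll measure its angle.

```bash
python3 - <<'E'
from h import *
import cv2
i=cv2.imread('pics/top5.png').max(2).astype(float)
# columns 349..353 : intensity-weighted row centre
cs=np.arange(349,355); rows=np.arange(211,219)
w=np.clip(230-i[211:219,349:355],0,None); rc=(w*rows[:,None]).sum(0)/w.sum(0); print(rc)
P=np.array([inC(plane('top',(c,r),W(0,0,154),Cz))[:2] for c,r in zip(cs,rc)])
for s in (slice(0,5),slice(0,6),slice(1,5)):
    d=np.polyfit(P[s][:,1],P[s][:,0],1)[0]; print('angle',np.degrees(np.arctan2(1,d)))
print(P.round(1))
E
python3 st.py 90 110 100 240
```

```text
[214.25503356 214.72641509 215.07128713 215.23420074 215.51660517
 215.74231678]
angle 97.30998691943216
angle 98.33998695591447
angle 100.13805269244155
[[-3.8 18.9]
 [-3.9 15.8]
 [-3.6 12.9]
 [-2.9 10.1]
 [-2.4  7.3]
 [-1.8  4.5]]
t 9.2 C pos [   0.3 -169.2  289.8] roll 90.0 tilt 0.38 J [-0.61 -0.13  2.11  0.23  0.67 -0.43] F [-0.7 -0.2  0.7] w 0.0853 g 0.0
turn [-0.01 -0.06  0.04] shift [0.2691 0.1099 0.0501]
```

The label sits at about 98°, 8° off and inside the 12.6° limit but not square. I'll grip again and turn it 8° more.

```bash
python3 -m inch '[[0,0,0,0.06,0,0,1],[0,0,0,0.12,0,0,1],[0,0,0,0.169,0,0.01,1],[0,0,0,0.169,0,0.03,1],[0,0,0,0.169,0,0.06,1],[0,0,0,0.169,0,0.1,1],[0,0,0,0.169,0,0.14,1],[0,0,0,0.169,0,0.174,1],[0,0,0,0.169,0,0.174,1],[0,0,0,0.169,0,0.174,1]]' | tail -4
python3 st.py 90 0 0 116
```

```text
eef_rot: [2.618, -0.001, 1.246]
ft_force: [-0.3, -0.3, -0.0]
gripper_width: 0.0854
grasp_force: 0.0
t 10.45 C pos [  0.6  -0.6 116.7] roll 90.0 tilt 0.38 J [-0.14  0.31  2.06 -0.35  0.27  0.5 ] F [-0.1 -0.4  0.1] w 0.0854 g 0.0
turn [ 0.03 -0.03 -0.02] shift [ 0.0006 -0.0006  0.0007]
```

```bash
python3 -m inch '[[0,0,0,0,0,0,-0.2],[0,0,0,0,0,0,-1],[0,0,0,0,0,0,-1],[0,0,0,0,0,0,-1],[0,0,0,0,0,0,-1],[0,0,4,0,0,0,-1],[0,0,8,0,0,0,-1],[0,0,8,0,0,0,-1],[0,0,8,0,0,0,-1],[0,0,8,0,0,0,-1]]'
python3 st.py
python3 -m inch '[[0,0,0,0,0,0,0],[0,0,0,0,0,0,1],[0,0,0,0,0,0,1],[0,0,0,0,0,0,1],[0,0,0,0,0,-0.03,1],[0,0,0,0,0,-0.07,1],[0,0,0,0,0,-0.12,1],[0,0,0,0,0,-0.17,1],[0,0,0,-0.05,0,-0.17,1],[0,0,0,-0.11,0,-0.17,1],[0,0,0,-0.17,0,-0.17,1],[0,0,0,-0.17,0,-0.17,1]]' | head -2
cat > rib.py <<'E'
from h import *
import cv2
i=np.mean([viewer.capture('top')[:,:,::-1].astype(float) for _ in range(6)],0).astype(np.uint8)
cv2.imwrite('pics/top6.png',i); i=i.max(2).astype(float)
cs=np.arange(349,355); rows=np.arange(211,219)
w=np.clip(230-i[211:219,349:355],0,None); rc=(w*rows[:,None]).sum(0)/w.sum(0); print(w.sum(0),rc)
P=np.array([inC(plane('top',(c,r),W(0,0,154),Cz))[:2] for c,r in zip(cs,rc)])
for s in (slice(0,5),slice(0,6),slice(1,5)):
    d=np.polyfit(P[s][:,1],P[s][:,0],1)[0]; print('angle',np.degrees(np.arctan2(1,d)))
print(P.round(1))
E
python3 rib.py; python3 st.py 90 110 100 240
```

```text
t: 11.7
ee_pos: [0.5517, -0.0556, 0.1517]
eef_rot: [2.621, -0.071, 1.124]
ft_force: [-9.2, 3.1, 11.4]
gripper_width: 0.0466
grasp_force: 59.4
t 11.7 C pos [  0.6  -0.7 117. ] roll 81.9 tilt 0.38 J [-0.14  0.31  2.06 -0.35  0.27  0.64] F [-2.7  0.  14.7] w 0.0466 g 59.3723326921463
t: 13.2
ee_pos: [0.3967, -0.1844, 0.2859]
[552. 502. 524. 560. 568. 497.] [213.3442029  213.8247012  214.20992366 214.59285714 215.0915493
 215.47283702]
angle 90.83054300157993
angle 90.96950015525115
angle 91.22811697944677
[[-1.4 20. ]
 [-1.5 16.9]
 [-1.3 13.9]
 [-1.1 10.9]
 [-1.3  7.8]
 [-1.1  4.8]]
t 13.5 C pos [ -23.4 -168.3  285.9] roll 82.0 tilt 0.38 J [-0.62 -0.15  2.17  0.25  0.64 -0.32] F [-0.4  0.3  0.3] w 0.0852 g 0.0
turn [-0.01 -0.06 -7.96] shift [0.2842 0.0949 0.0461]
```

The label is now at 91°, square. Next is the shade, so I'll go behind the tab with the fingers shut.

```bash
python3 -m inch '[[0,0,-8,0.284,0.095,0.046,-1],[0,0,-8,0.284,0.095,0.046,-1],[0,0,-8,0.284,0.095,0.046,-1],[0,0,-8,0.284,0.095,0.046,-1],[0,0,-8,0.284,0.095,0.046,-1],[0,0,-8,0.284,0.095,0.046,-1],[0,0,-8,0.284,0.095,0.046,-1],[0,0,-8,0.284,0.095,0.046,-1]]' | head -2
python3 st.py 90 107 85 99
```

```text
t: 14.5
ee_pos: [0.6145, 0.0277, 0.3131]
t 14.5 C pos [109.8  98.3 240.2] roll 90.0 tilt 0.38 J [ 0.05  0.2   1.73 -0.28  0.73  0.53] F [-0.2  0.2  0.3] w -0.0001 g 0.0
turn [-0.01 -0.   -0.04] shift [-0.0133 -0.0028  0.1412]
```

```bash
python3 -m inch '[[0,0,0,0,-0.003,0.04,-1],[0,0,0,0,-0.003,0.08,-1],[0,0,0,0,-0.003,0.11,-1],[0,0,0,0,-0.003,0.141,-1],[0,0,0,0,-0.003,0.141,-1],[0,0,0,-0.013,-0.003,0.141,-1],[0,0,0,-0.013,-0.003,0.141,-1]]' | head -2
python3 st.py 90 107 67 99
python3 - <<'E'
from h import *
import cv2
i=viewer.capture('side')[:,:,::-1]
cv2.imwrite('pics/shade1.png',cv2.resize(i[195:295,265:365],(600,600),interpolation=cv2.INTER_CUBIC))
for a in np.radians([90,70,50,30,15,0]):
    t=np.array([40+67*np.sin(a),52-67*np.cos(a)])
    print(round(np.degrees(a)),t.round(1),(t+15*np.array([np.cos(a),np.sin(a)])).round(1))
E
```

```text
t: 15.38
ee_pos: [0.6751, -0.0069, 0.191]
t 15.375 C pos [108.   84.8 100.3] roll 89.9 tilt 0.39 J [-0.02  0.44  1.72 -0.32  0.49  0.55] F [ 0.8 -0.4 -0.5] w 0.0003 g 0.0
turn [ 0.09 -0.01 -0.09] shift [-0.0178 -0.001   0.0013]
90 [107.  52.] [107.  67.]
70 [103.   29.1] [108.1  43.2]
50 [91.3  8.9] [101.   20.4]
30 [73.5 -6. ] [86.5  1.5]
15 [ 57.3 -12.7] [71.8 -8.8]
0 [ 40. -15.] [ 55. -15.]
```

View pics/shade1.png

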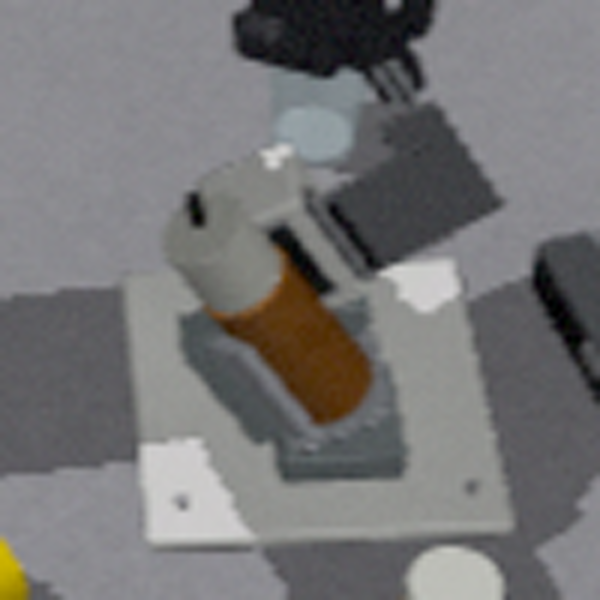

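The shut fingers are at (405,90), right behind the tab at (430,115). Now I'll sweep it round the hinge.

```bash
python3 -m inch '[[0,0,0,-0.009,0,0.001,-1],[0,0,0,-0.018,0,0.001,-1],[0,0,0,-0.03,0,0.001,-1],[0,0,0,-0.042,-0.001,0.001,-1],[0,0,0,-0.054,-0.003,0.001,-1],[0,0,0,-0.065,-0.007,0.001,-1],[0,0,0,-0.075,-0.013,0.001,-1],[0,0,0,-0.083,-0.021,0.001,-1],[0,0,0,-0.089,-0.029,0.001,-1],[0,0,0,-0.094,-0.036,0.001,-1],[0,0,0,-0.094,-0.036,0.001,-1]]'
python3 st.py 90 55 -15 99
python3 - <<'E'
from h import *
import cv2
i=viewer.capture('side')[:,:,::-1]
cv2.imwrite('pics/shade2.png',cv2.resize(i[195:295,265:365],(600,600),interpolation=cv2.INTER_CUBIC))
E
```

```text
t: 16.8
ee_pos: [0.6156, -0.0853, 0.1701]
eef_rot: [2.619, -0.0, 1.246]
ft_force: [0.4, -0.3, -0.1]
gripper_width: 0.0002
grasp_force: 0.0
t 16.8 C pos [70.5 -8.5 97.9] roll 90.0 tilt 0.38 J [-0.18  0.38  1.89 -0.2   0.36  0.31] F [ 0.4 -0.2 -0.3] w 0.0002 g 0.0
turn [-0.06  0.01 -0.03] shift [-0.0065 -0.0155 -0.0011]
```

View pics/shade2.png

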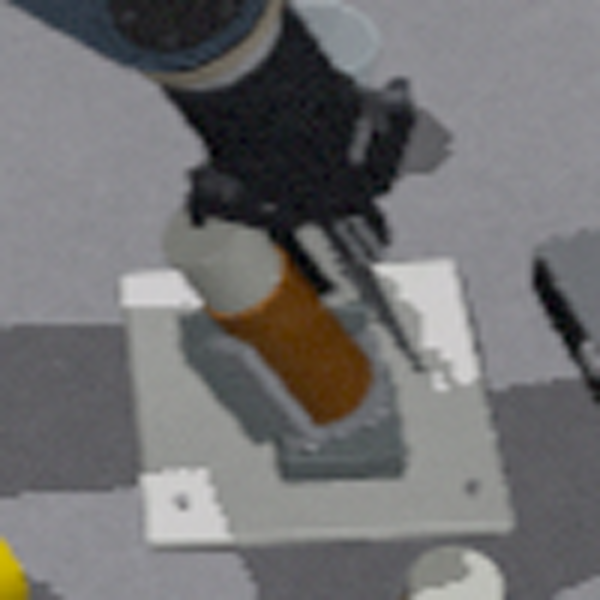

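The shade has swung round and is nearly edge-on to this view, from (330,220) to (420,370). I'll keep pushing and watch the force for the stop.

```bash
python3 -m inch '[[0,0,0,-0.003,-0.006,-0.001,-1],[0,0,0,-0.005,-0.011,-0.001,-1],[0,0,0,-0.0065,-0.0155,-0.001,-1],[0,0,0,-0.0065,-0.0155,-0.001,-1]]' >/dev/null; python3 st.py
python3 -m inch '[[0,0,0,0,-0.001,0,-1],[0,0,0,0,-0.002,0,-1],[0,0,0,0,-0.002,0,-1]]'>/dev/null; python3 st.py
python3 -m inch '[[0,0,0,0,-0.001,0,-1],[0,0,0,0,-0.002,0,-1],[0,0,0,0,-0.002,0,-1]]'>/dev/null; python3 st.py
```

```text
t 17.35 C pos [ 55.5 -14.7  99. ] roll 90.0 tilt 0.38 J [-0.19  0.37  1.93 -0.2   0.33  0.31] F [ 1.2 -0.3  2.1] w -0.0004 g 0.07577472366392612
t 17.725 C pos [ 54.8 -14.6  99.2] roll 90.0 tilt 0.4 J [-0.19  0.36  1.93 -0.21  0.33  0.31] F [ 6.6 -1.1  1.9] w 0.0001 g 0.5718798330053687
t 18.1 C pos [ 54.1 -14.5  99.5] roll 90.0 tilt 0.47 J [-0.19  0.36  1.94 -0.21  0.32  0.32] F [10.7 -1.7  2.2] w -0.0004 g 0.8799165487289429
```

The force climbs to 11 N without travel, so the shade is at its stop. I'll back off, rise and inspect.

```bash
python3 -m inch '[[0,0,0,0,0.01,0,-1],[0,0,0,0,0.03,0,-1],[0,0,0,0,0.03,-0.04,-1],[0,0,0,0,0.03,-0.09,-1],[0,0,0,0,0.03,-0.15,-1],[0,0,0,-0.06,0.03,-0.18,-1],[0,0,0,-0.12,0.0,-0.18,-1],[0,0,0,-0.16,-0.05,-0.18,-1],[0,0,0,-0.16,-0.08,-0.18,-1],[0,0,0,-0.16,-0.08,-0.18,-1],[0,0,0,-0.16,-0.08,-0.18,-1]]'; python3 rib.py
python3 - <<'E'
from h import *
import cv2
t=cv2.imread('pics/top6.png'); s=viewer.capture('side')[:,:,::-1]
cv2.imwrite('pics/final.png',np.hstack([cv2.resize(k,(400,400),interpolation=cv2.INTER_CUBIC) for k in(t[155:245,300:390],s[205:295,275:365])]))
iT=lambda p:(np.array(p)-[300,155]+.5)*4.4444-.5
iS=lambda p:(np.array(p)-[275,205]+.5)*4.4444-.5+[400,0]
for a in(0,.1,.2):
    for r,z in((84,109),(84,15),(50,109)):
        p=W(40+r*np.sin(a),52-r*np.cos(a),z); print(a,r,z,iT(proj('top',p)).round(),iS(proj('side',p)).round())
E
```

```text
t: 19.48
ee_pos: [0.3963, -0.1868, 0.278]
eef_rot: [2.618, -0.001, 1.246]
ft_force: [1.2, -0.9, 0.2]
gripper_width: 0.0004
grasp_force: 0.0
[547. 553. 578. 583. 554. 439.] [213.64899452 214.20072333 214.61764706 215.09777015 215.51444043
 215.73120729]
angle 89.00768954708246
angle 90.92267393799577
angle 90.04220413080053
[[-2.2 19.6]
 [-2.5 16.4]
 [-2.4 13.4]
 [-2.5 10.3]
 [-2.4  7.3]
 [-1.8  4.5]]
0 84 109 [324. 220.] [592. 173.]
0 84 15 [325. 186.] [648. 247.]
0 50 109 [276. 198.] [585. 137.]
0.1 84 109 [329. 208.] [602. 168.]
0.1 84 15 [330. 175.] [659. 242.]
0.1 50 109 [278. 191.] [591. 134.]
0.2 84 109 [333. 196.] [613. 162.]
0.2 84 15 [334. 163.] [669. 236.]
0.2 50 109 [281. 184.] [598. 131.]
```

View pics/final.png

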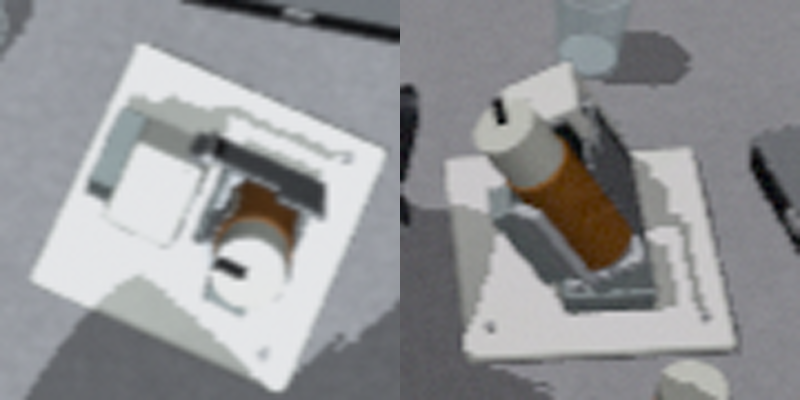

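The final views agree. The tab corner at top-crop (324,217) matches a fully folded shade, where (324,220) was predicted, and the shade was pushed hard against its stop. The rib reads 90°, and the jar is seated in line with the rest. The arm is clear.

```bash
python3 -c "
from cell import manip
print(manip.hand_in())"
```

```text
the job is handed in; nothing more can be done
None
```

The job is handed in, with no verdict returned: the jar's label faces the reader's window (measured 90° ±2°) with the jar still down in its rest, the shade is folded to its stop, and the arm touched nothing else.

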